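# Hold a helmet filter in the light path of the filter tester

### The job

Check the welding-helmet filter: take the tall rectangular filter cartridge out of the wooden storage block, gripping it only by its two narrow ribbed side edges and never touching the glass faces, and stand it in the slot of the bench filter tester, between the lamp and the receiver. The slot has a sprung plunger at the bottom that switches the lamp on: feel for it and press the filter gently down until the plunger is against its stop, without banging the glass on it. Finish still holding the filter there by its edges, plunger fully down and the filter upright (if you let go, the spring lifts it out of the light); leave the round lenses and the other things where they are.

Things in the scene. Friction and masses are not known exactly. Their poses are not given: they have to be found in the camera images.
- filter: Tall rectangular helmet filter cartridge, 51 mm wide (its x), 8 thick (its y), 108 high (its z), 0.12 kg, both sides alike. The big faces (normal to y) are dark glass: do not touch. The two narrow side edges (x = -25.5 and +25.5 mm, 7.6 mm thick, full height) are grey ribbed plastic. Origin: middle of its underside. It stands in a pocket of the storage block, 25 mm deep, leaning up to 0.1 rad.
- rack: Fixed beech storage block, 85 mm (its x) x 150 mm (its y) x 35 mm high, origin at the middle of its underside. Three pockets, 54 mm along its x and 10 mm along its y, 25 mm deep, at its y = -45, 0 and +45 mm; the filter stands in any one, the round lenses in the other two.
- tester: Fixed filter tester, origin: middle of its underside. Base 120 (its x) x 203 (its y) x 44 mm high; slot in its middle, 55 mm along x, 12 mm along y. Beam along y, 79 mm high: lamp head at +y (face 36 mm from the slot's middle, top 109 mm high), receiver at -y (face 39 mm off, top 102 mm high). The filter's width goes along x, either way round. Knob and meter stick out 11 mm at the front (-x).
- slot (a point): Middle of the slot's mouth, 46 mm above the table, axes as the tester's. Sheet lips flare from here up to 53 mm height, 7 mm outward on every side, and guide the filter in; below, it has 2 mm of play all round. The top of the free plunger lies 5 to 15 mm below this point: the depth is set by a screw, differs each time and has to be felt.
- plunger (a joint): Sprung plunger at the bottom of the slot, value in m: 0 = up (free), 0.010 = down against its stop. The spring gives about 3 N at 0 and 6.5 N at 0.010, more than the filter weighs; then the stop is hard.
- goggle_lens_1: Bystander: round goggle lens in an aluminium rim, 50 mm diameter, 8 mm thick, standing in a pocket of the storage block, its top 60 mm above the table. Origin at its lowest point.
- goggle_lens_2: Bystander: a second round goggle lens like the first, in another pocket.
- gas_nozzle: Bystander: gas nozzle 21 mm thick, 68 mm long, lying in front of (nearer than) the storage block.
- bolt: Bystander: bolt 81 mm long, 28 mm high, lying behind the storage block.
- nut: Bystander: hexagon nut 27 mm across, 13 mm high, lying in front of the tester.
- small_pliers: Bystander: combination pliers 179 mm long, 12 mm high, lying behind the tester.
Mind the look-alikes: they are no part of the job. There is more than one size of the filter; the one meant has the size given above.

How it is judged:
By the outcome, as a careful person would: the job done as asked, in the order asked, and still so for the second after the job is handed in, while the arm keeps its last pose, push and grip.
It also fails if it takes over 40 s, if anything falls off the work surface, if the arm or the gripper's body presses on something with over 40 N, if the wrist force passes 120 N, or if a joint passes its speed limit or range.

### The arm

A 6-joint arm with a two-finger parallel gripper is mounted at the origin on a cart in front of the work surface, level with it; the furniture and walls round the work are solid. World frame = base frame: x ahead of the robot, y to its left, z up, the work surface at z = 0. Lengths are in m, angles in rad, forces in N, time in s.
With the tool pointing down it reaches from about 0.375 to 0.975 m from the base axis. Payload 3.8 kg.
Tool frame: the origin (TCP) lies at the very end of the fingers, on their centre line; the grasp point (between the pads) lies 19 mm behind it (ctrl.grip_depth is the distance from the TCP to the grasp point, in m); z points along the fingers, x is the direction in which the jaws open and shut, and the axes are right-handed (so a half turn about z gives the same grasp; the last joint's range is limited). The gripper opens to 88 mm and grips with 3 to 60 N. Pads are 18 mm wide; open, the fingers measure 123 mm over their backs; the gripper's body (75 mm by 187 mm) begins 45 mm behind the grasp point.
Start: joints at [-1.282, 0.264, 1.604, -0, 1.274, -0.037], TCP at [0.216, -0.639, 0.239] pointing down, gripper open.
Joint ranges: [-2.63, 2.63], [-0.94, 2.18], [0.31, 2.57], [-1.31, 4.45], [0, 2.66], [-2.55, 2.55]. Speed limits (rad/s): [2.57, 2.57, 3.14, 3.14, 3.14, 3.14].

### API

Orientations are given as a unit quaternion [x, y, z, w].
In Python, from plant import ctrl gives the robot as it stands.
- The arm moves only by the tool drive_tool, never from a script. Its argument "rows" is a list of rows, each an object of numbers: "x", "y", "z": the shift along the tool's x, y, z scaled (see below); "ax", "ay", "az": the turn, a rotation vector about the tool's x, y, z scaled (see below); "hand": the gripper command: -1 is fully open, 1 is shut, values between are in proportion. In form: [{"x": .., "y": .., "z": .., "ax": .., "ay": .., "az": .., "hand": ..}, ...]. A call has 1 to 10 rows; each row is the pose to reach, as a shift and turn from the pose commanded when the call began, along the tool's axes at that moment; what a row does not reach only later rows make up. The controller multiplies each number of a shift by 0.5 m and each number of a turn by 90 degrees. A row lasts 1/8 s, in which the tool goes at most 62.5 mm and 10.7 degrees, less where a joint would pass 70% of its speed; a pose out of reach is approached as far as the arm can. A call with a number of a shift or a turn outside -1 to 1 is refused whole. A call with a gripper value outside its range is refused whole. The fingers move at their own pace and stop on an object; the grip force is fixed at half the most. Time passes only in rows, so rows that repeat a pose let the fingers close. It gives the time, the measured TCP pose, the force and the opening at its end, in the units of the state.
- ctrl.observe(): the state, without advancing time (a new reading comes with each control period).
- ctrl.grab_frame(name): name is "side" or "top" or "wrist"; returns a dict with "color" (420x560x3 uint8, red, green, blue), "range_z" (420x560 float32, m along the optical axis (not along the pixel's ray), 0 where there is no reading), "fx", "fy", "cx", "cy" (pixels), "view" (4x4, takes a point from world to camera coordinates). Camera axes: x right, y down, z forward; pixel columns grow to the right and rows downward; lengths in m; the calibration is good to about 2 mm. The wrist camera is an equidistant fisheye: a pixel r from the principal point sees the ray r / f radians off the axis. A picture is of the moment at which its call begins.
- ctrl.hand_in(): hands the job in, once; it reports no verdict.
The state is a dict: "time_s": time; "joints": joint angles; "joint_velocities": joint speeds; "tau": joint torques, N m; "ee_pos": TCP position; "tool_rot": TCP orientation; "wrist_force": force on the tool from outside, world axes, zero at the start; "torque": the same for the moment, N m; "gripper_width": finger opening in m.
Only numpy, scipy, OpenCV 4.12 (cv2) and the standard library are available. Lean on these libraries where they do the work, as an engineer would, in place of code of your own. Each camera call takes 0.05 s, during which the arm holds its last target.

## Working session

There is one attempt and no reset: what is moved stays moved. The work goes in short steps, Python scripts to look and compute and a tool call to move; the robot and the scene stay as the last step left them, time stands still between calls to the robot, and variables do not carry over. Pictures are saved under pics/ and viewed, and the job is handed in when it is done.

Besides the shell and the picture viewer there is one more tool, called after "Request:" in YAML: its name, and indented under it one key for each argument. drive_tool: Moves the arm, as the interface text tells. Its arguments: {"type":"object","properties":{"rows":{"type":"array"}},"required":["rows"]}

```bash
ls; mkdir -p pics; cat > h.py <<'E'
import numpy as np, cv2, pickle
from plant import ctrl
def grab(n,tag):
    f=ctrl.grab_frame(n); pickle.dump(f,open(f'pics/{tag}.pkl','wb')); cv2.imwrite(f'pics/{tag}.png',f['color'][:,:,::-1]); return f
def load(tag): return pickle.load(open(f'pics/{tag}.pkl','rb'))
def p2w(f,u,v,z=None):
    if z is None: z=float(f['range_z'][int(round(v)),int(round(u))])
    c=np.array([(u-f['cx'])/f['fx']*z,(v-f['cy'])/f['fy']*z,z,1])
    return (np.linalg.inv(f['view'])@c)[:3]
def crop(tag,u0,v0,u1,v1,k,out):
    im=cv2.imread(f'pics/{tag}.png')[v0:v1,u0:u1]; cv2.imwrite(f'pics/{out}.png',cv2.resize(im,None,fx=k,fy=k,interpolation=cv2.INTER_CUBIC))
E
python3 - <<'E'
from h import *
for n in ['side','top','wrist']:
    f=grab(n,n+'0'); print(n,f['fx'],f['fy'],f['cx'],f['cy'],np.round(np.linalg.inv(f['view']),3).tolist())
print(ctrl.observe(), ctrl.grip_depth)
E
```

```text
pics
side 413.90587362791337 413.90587362791337 276.9884485410899 211.0193999527281 [[-0.937, -0.236, 0.258, 0.284], [-0.349, 0.6, -0.72, 0.632], [0.015, -0.764, -0.645, 0.611], [0.0, 0.0, 0.0, 1.0]]
top 485.51995041492773 485.51995041492773 286.5431006741003 211.78149243799893 [[0.02, -0.99, 0.143, 0.334], [-1.0, -0.019, 0.01, 0.043], [-0.007, -0.143, -0.99, 1.191], [0.0, 0.0, 0.0, 1.0]]
wrist 325.19226210127806 325.19226210127806 284.4426405922505 211.48855396344453 [[0.32, -0.901, -0.291, 0.292], [-0.947, -0.305, -0.097, -0.614], [-0.002, 0.307, -0.952, 0.382], [0.0, 0.0, 0.0, 1.0]]
{'time_s': 0.15, 'joints': array([-1.28189046e+00,  2.64577209e-01,  1.60503163e+00, -5.15753285e-06,
        1.27371406e+00, -3.69132927e-02]), 'joint_velocities': array([ 0.00068131, -0.00067238, -0.00284431,  0.00179636,  0.00178538,
        0.00089987]), 'tau': array([ 3.97279182e-04, -5.02847350e+01, -3.57469153e+01,  7.28641986e-02,
        2.49328755e-02, -9.70213068e-05]), 'ee_pos': array([ 0.21589077, -0.6389709 ,  0.23769146]), 'tool_rot': array([ 8.12430119e-01, -5.83057933e-01, -6.85267388e-04, -5.28063910e-04]), 'wrist_force': array([-1.01317624, -0.184977  ,  0.46692724]), 'torque': array([-0.00210274, -0.00814343, -0.07178789]), 'gripper_width': 0.08773087202264976} 0.0187
```

View pics/side0.png

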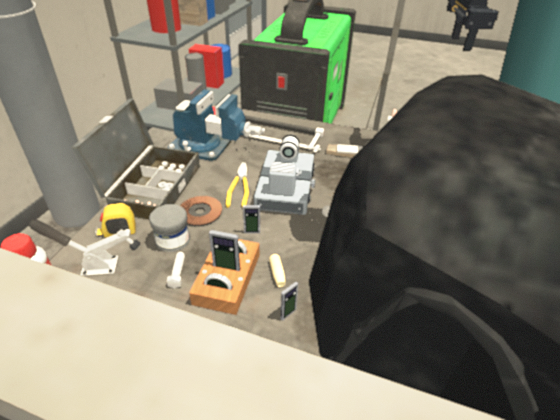

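View pics/top0.png

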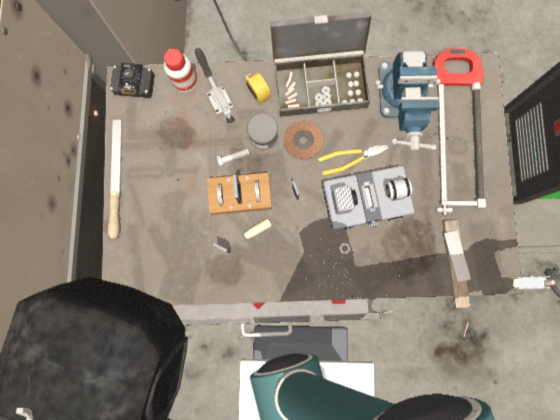

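View pics/wrist0.png

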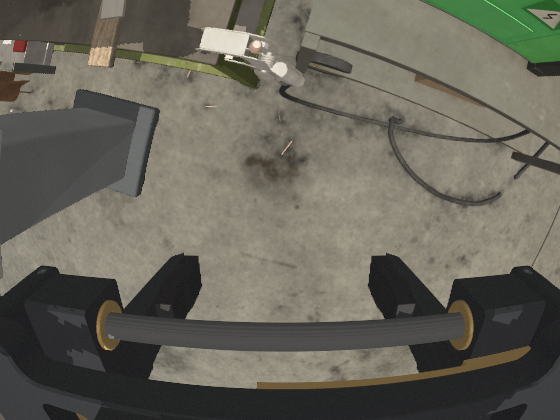

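The top view shows the rack at (239,193), with the filter in its middle pocket at (237,185). The tester is at (367,196), and two smaller decoy filters stand at (295,188) and (221,248). I'll enlarge these areas.

```bash
python3 - <<'E'
from h import *
crop('top0',195,160,315,260,6,'c1'); crop('top0',310,150,430,250,6,'c2'); crop('side0',180,190,310,320,5,'c3'); crop('side0',240,125,330,225,6,'c4')
f=load('top0')
for (u,v) in [(90,370),(150,310),(180,340),(20,300),(270,360),(300,260),(150,260),(240,250)]: print(u,v,p2w(f,u,v).round(3))
E
```

```text
90 370 [0.205 0.324 0.481]
150 310 [0.286 0.263 0.415]
180 340 [0.231 0.231 0.333]
20 300 [0.299 0.448 0.453]
270 360 [0.188 0.078 0.248]
300 260 [ 0.388  0.02  -0.006]
150 260 [ 0.38   0.388 -0.003]
240 250 [0.409 0.167 0.005]
```

View pics/c1.png

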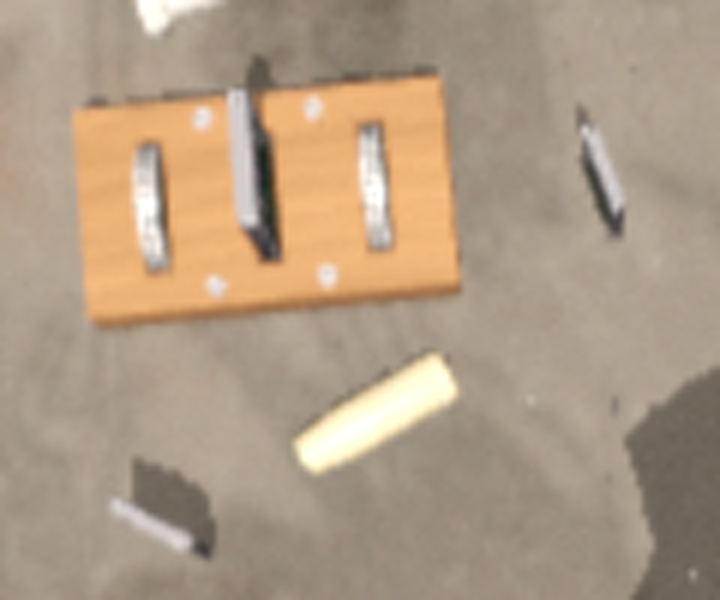

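View pics/c2.png

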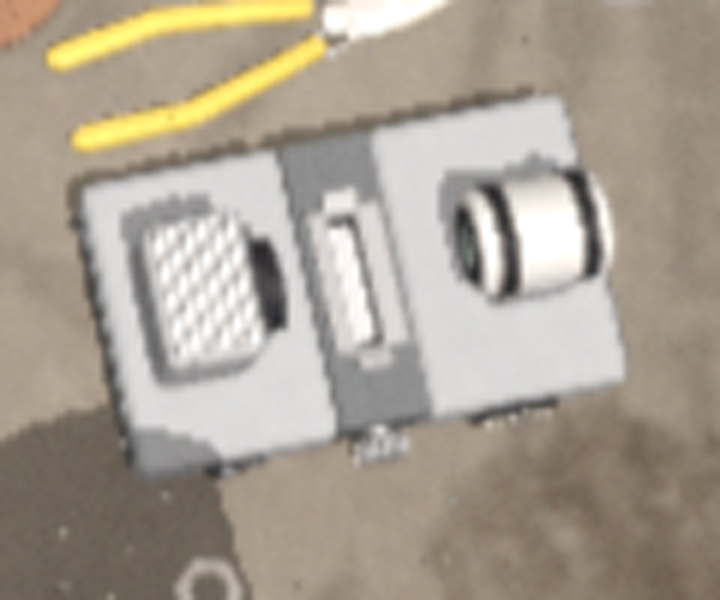

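View pics/c3.png

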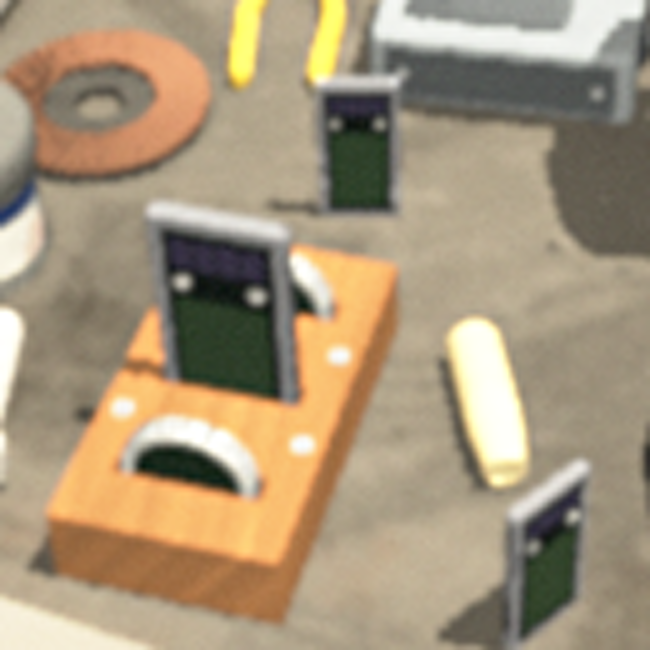

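View pics/c4.png

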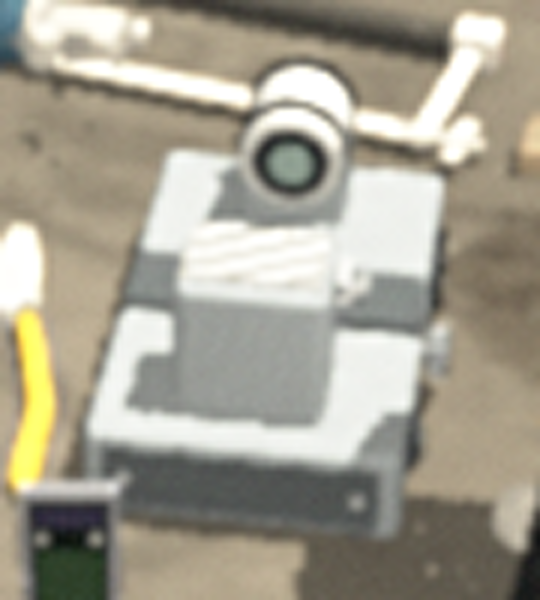

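```bash
python3 - <<'E'
from h import *
def cloud(f):
    z=f['range_z']; v,u=np.mgrid[0:420,0:560]
    c=np.stack([(u-f['cx'])/f['fx']*z,(v-f['cy'])/f['fy']*z,z,np.ones_like(z)],-1)
    P=(c@np.linalg.inv(f['view']).T)[...,:3]; P[z==0]=np.nan; return P
T=cloud(load('top0')); S=cloud(load('side0')); np.save('T.npy',T); np.save('S.npy',S)
B=T[280:420,0:190]; m=(B[...,2]>0.1); b=B[m]; print('blob top',b.min(0),b.max(0), len(b))
# profile min y by z
for zz in np.arange(.05,.6,.05):
    k=b[abs(b[:,2]-zz)<.025]
    if len(k): print(round(zz,2),k[:,0].min().round(3),k[:,0].max().round(3),k[:,1].min().round(3),k[:,1].max().round(3))
B=S[80:420,310:560]; m=(B[...,2]>0.02)&(B[...,0]<.45)&(B[...,1]>.1); b=B[m]; print(b.min(0),b.max(0))
for zz in np.arange(.0,.6,.05):
    k=b[abs(b[:,2]-zz)<.025]
    if len(k): print(round(zz,2),k.min(0).round(3),k.max(0).round(3))
# rack corners in top (crop/6 + offset)
f=load('top0')
for n,(u,v),z in [('rackTL',(75,110),.035),('rackTR',(440,75),.035),('rackBR',(462,290),.035),('rackBL',(95,322),.035),('filt top L',(237,92),.118),('filt top near',(252,228),.118),('base of filter near',(273,258),.035)]:
    uu,vv=195+u/6,160+v/6
    o=np.linalg.inv(f['view']);d=o[:3,:3]@np.array([(uu-f['cx'])/f['fx'],(vv-f['cy'])/f['fy'],1]);t=(z-o[2,3])/d[2]
    print(n,(o[:3,3]+t*d).round(4),'depth',T[int(round(vv)),int(round(uu))].round(4))
for n,(u,v),z in [('TL',(78,185),.044),('TR',(560,93),.044),('BR',(628,378),.044),('BL',(135,472),.044),('slotTL',(325,220),.046),('slotTR',(352,215),.046),('slotBR',(385,345),.046),('slotBL',(357,350),.046)]:
    uu,vv=310+u/6,150+v/6
    o=np.linalg.inv(f['view']);d=o[:3,:3]@np.array([(uu-f['cx'])/f['fx'],(vv-f['cy'])/f['fy'],1]);t=(z-o[2,3])/d[2]
    print(n,(o[:3,3]+t*d).round(4),'depth',T[int(round(vv)),int(round(uu))].round(4))
E
```

```text
blob top [0.05826432 0.22533338 0.10000454] [0.33081219 0.55438804 0.55399445] 24231
0.1 0.321 0.328 0.549 0.551
0.15 0.06 0.328 0.276 0.553
0.2 0.058 0.328 0.247 0.554
0.25 0.073 0.328 0.233 0.554
0.3 0.089 0.327 0.225 0.554
0.35 0.099 0.331 0.225 0.554
0.4 0.112 0.33 0.227 0.443
0.45 0.126 0.325 0.228 0.475
0.5 0.136 0.309 0.256 0.441
0.55 0.149 0.17 0.377 0.387
[0.17311665 0.2752142  0.30291501] [0.33619797 0.5764308  0.48814098]
0.3 [0.266 0.4   0.303] [0.334 0.462 0.325]
0.35 [0.18  0.397 0.325] [0.336 0.488 0.375]
0.4 [0.173 0.399 0.375] [0.332 0.491 0.425]
0.45 [0.189 0.376 0.425] [0.326 0.485 0.475]
0.5 [0.185 0.275 0.475] [0.31  0.576 0.488]
rackTL [0.5793 0.249  0.035 ] depth [0.5805 0.2481 0.0334]
rackTR [0.5966 0.1013 0.035 ] depth [0.6056 0.1038 0.001 ]
rackBR [0.5085 0.0902 0.035 ] depth [ 0.5148  0.0917 -0.0015]
rackBL [0.4927 0.2372 0.035 ] depth [0.4956 0.2412 0.0081]
filt top L [0.5698 0.1734 0.118 ] depth [0.5703 0.1744 0.1191]
filt top near [0.5179 0.1659 0.118 ] depth [0.5214 0.1682 0.098 ]
base of filter near [0.5201 0.1666 0.035 ] depth [0.5207 0.1682 0.0311]
TL [ 0.5764 -0.0314  0.044 ] depth [ 0.5864 -0.0346 -0.0051]
TR [ 0.6178 -0.225   0.044 ] depth [ 0.6164 -0.224   0.0448]
BR [ 0.5023 -0.2503  0.044 ] depth [ 0.5086 -0.262   0.0015]
BL [ 0.4611 -0.055   0.044 ] depth [ 0.4645 -0.0571  0.005 ]
slotTL [ 0.5636 -0.1301  0.046 ] depth [ 0.5626 -0.1296  0.0466]
slotTR [ 0.5658 -0.1409  0.046 ] depth [ 0.5658 -0.142   0.044 ]
slotBR [ 0.5135 -0.1537  0.046 ] depth [ 0.5118 -0.1528  0.0491]
slotBL [ 0.5112 -0.1426  0.046 ] depth [ 0.5123 -0.1441  0.0443]
```

Request:
drive_tool:
  rows:
    - {"x": -0.09, "y": -0.08, "z": -0.03, "az": -0.08, "hand": -1}
    - {"x": -0.19, "y": -0.16, "z": -0.06, "az": -0.16, "hand": -1}
    - {"x": -0.28, "y": -0.24, "z": -0.06, "az": -0.24, "hand": -1}
    - {"x": -0.37, "y": -0.32, "z": -0.06, "az": -0.32, "hand": -1}
    - {"x": -0.46, "y": -0.4, "z": -0.06, "az": -0.4, "hand": -1}
    - {"x": -0.56, "y": -0.48, "z": -0.06, "az": -0.48, "hand": -1}
    - {"x": -0.65, "y": -0.56, "z": -0.06, "az": -0.56, "hand": -1}
    - {"x": -0.75, "y": -0.64, "z": -0.06, "az": -0.64, "hand": -1}
    - {"x": -0.84, "y": -0.72, "z": -0.06, "az": -0.72, "hand": -1}
    - {"x": -0.94, "y": -0.81, "z": -0.06, "az": -0.8, "hand": -1}

```text
$.rows[0]: bad value
```

Request:
drive_tool:
  rows:
    - {"x": -0.09, "y": -0.08, "z": -0.03, "ax": 0.0, "ay": 0.0, "az": -0.08, "hand": -1.0}
    - {"x": -0.19, "y": -0.16, "z": -0.06, "ax": 0.0, "ay": 0.0, "az": -0.16, "hand": -1.0}
    - {"x": -0.28, "y": -0.24, "z": -0.06, "ax": 0.0, "ay": 0.0, "az": -0.24, "hand": -1.0}
    - {"x": -0.37, "y": -0.32, "z": -0.06, "ax": 0.0, "ay": 0.0, "az": -0.32, "hand": -1.0}
    - {"x": -0.46, "y": -0.4, "z": -0.06, "ax": 0.0, "ay": 0.0, "az": -0.4, "hand": -1.0}
    - {"x": -0.56, "y": -0.48, "z": -0.06, "ax": 0.0, "ay": 0.0, "az": -0.48, "hand": -1.0}
    - {"x": -0.65, "y": -0.56, "z": -0.06, "ax": 0.0, "ay": 0.0, "az": -0.56, "hand": -1.0}
    - {"x": -0.75, "y": -0.64, "z": -0.06, "ax": 0.0, "ay": 0.0, "az": -0.64, "hand": -1.0}
    - {"x": -0.84, "y": -0.72, "z": -0.06, "ax": 0.0, "ay": 0.0, "az": -0.72, "hand": -1.0}
    - {"x": -0.94, "y": -0.81, "z": -0.06, "ax": 0.0, "ay": 0.0, "az": -0.8, "hand": -1.0}

```text
time_s: 1.4
ee_pos: [0.4476, -0.067, 0.2688]
tool_rot: [1.0, 0.008, 0.0, 0.0]
wrist_force: [0.5, -0.6, 1.0]
gripper_width: 0.0879
```

Request:
drive_tool:
  rows:
    - {"x": 0.05, "y": -0.12, "z": 0.0, "ax": 0.0, "ay": 0.0, "az": -0.02, "hand": -1.0}
    - {"x": 0.1, "y": -0.24, "z": 0.0, "ax": 0.0, "ay": 0.0, "az": -0.04, "hand": -1.0}
    - {"x": 0.15, "y": -0.35, "z": 0.04, "ax": 0.0, "ay": 0.0, "az": -0.07, "hand": -1.0}
    - {"x": 0.2, "y": -0.45, "z": 0.1, "ax": 0.0, "ay": 0.0, "az": -0.07, "hand": -1.0}
    - {"x": 0.2, "y": -0.47, "z": 0.12, "ax": 0.0, "ay": 0.0, "az": -0.07, "hand": -1.0}
    - {"x": 0.2, "y": -0.47, "z": 0.12, "ax": 0.0, "ay": 0.0, "az": -0.07, "hand": -1.0}

```text
time_s: 2.15
ee_pos: [0.5433, 0.1674, 0.2069]
tool_rot: [0.998, 0.062, -0.002, 0.001]
wrist_force: [-0.0, 0.1, 0.6]
gripper_width: 0.0883
```

```bash
python3 - <<'E'
from h import *
f=grab('wrist','w1'); print(np.round(np.linalg.inv(f['view']),3).tolist()); print(ctrl.observe())
E
```

```text
[[0.992, 0.119, 0.034, 0.534], [0.123, -0.944, -0.306, 0.246], [-0.005, 0.308, -0.951, 0.351], [0.0, 0.0, 0.0, 1.0]]
{'time_s': 2.2, 'joints': array([ 2.53820305e-01,  8.71627959e-02,  1.86768580e+00, -6.87441648e-04,
        1.18883433e+00,  1.31802864e-01]), 'joint_velocities': array([-2.52803663e-02, -2.80229440e-02, -1.16155356e-02, -2.57965511e-03,
        7.06330013e-05,  5.68202081e-04]), 'tau': array([ 8.76209177e-01, -3.81743181e+01, -3.41454005e+01,  1.63556873e-01,
       -2.85546522e-02,  2.38588534e-02]), 'ee_pos': array([0.54388377, 0.16659173, 0.20814094]), 'tool_rot': array([ 9.98131109e-01,  6.10990575e-02, -9.64677434e-04,  5.13176682e-04]), 'wrist_force': array([0.09129716, 0.35095887, 0.99294737]), 'torque': array([ 0.00929432, -0.12720555, -0.04514577]), 'gripper_width': 0.08838289958307548}
```

View pics/w1.png

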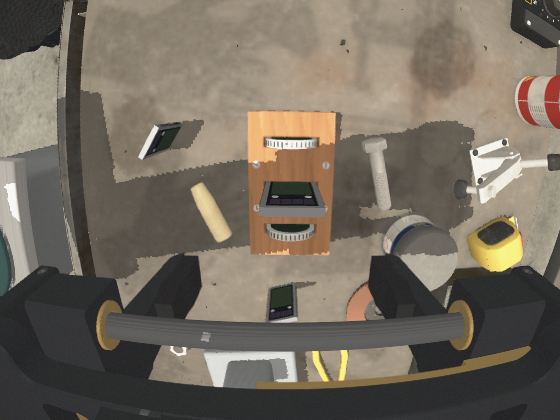

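```bash
cat >> h.py <<'E'
def ray(f,u,v,fish):
    a,b=(u-f['cx'])/f['fx'],(v-f['cy'])/f['fy']
    if fish:
        r=np.hypot(a,b); s=np.sin(r)/r if r>0 else 1; d=np.array([a*s,b*s,np.cos(r)])
    else: d=np.array([a,b,1.])
    M=np.linalg.inv(f['view']); d=M[:3,:3]@d; return M[:3,3],d/np.linalg.norm(d)
def onz(f,u,v,z,fish):
    o,d=ray(f,u,v,fish); return o+d*(z-o[2])/d[2]
def dep(f,u,v,fish):
    o,d=ray(f,u,v,fish); z=float(f['range_z'][int(round(v)),int(round(u))]); fw=np.linalg.inv(f['view'])[:3,2]
    return o+d*z/(d@fw)
def tri(rs):
    A=np.zeros((3,3));b=np.zeros(3)
    for o,d in rs: P=np.eye(3)-np.outer(d,d);A+=P;b+=P@o
    x=np.linalg.solve(A,b); return x,[np.linalg.norm((np.eye(3)-np.outer(d,d))@(x-o)) for o,d in rs]
E
python3 - <<'E'
from h import *
crop('w1',240,170,340,250,7,'c5')
E
```

```text
(no output)
```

View pics/c5.png

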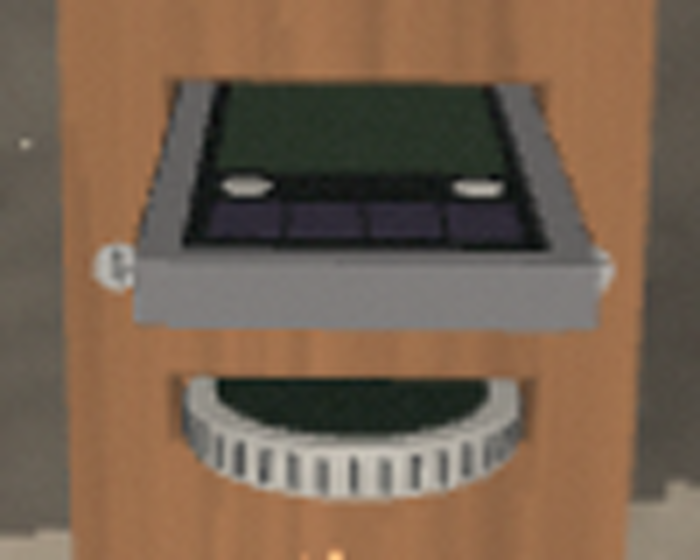

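```bash
python3 - <<'E'
from h import *
w=load('w1'); t=load('top0'); s=load('side0')
W=lambda a,b:(240+a/7-.43,170+b/7-.43)
# top corners: near(world -x)=left in wrist? camera x axis = +world x
pts={'-x+y':(133,252),'+x+y':(603,252),'-x-y':(133,327),'+x-y':(600,327)}
for n,p in pts.items():
    u,v=W(*p); print(n,onz(w,u,v,.118,True).round(4),'dep',dep(w,u,v-0 if 0 else v,True).round(4))
for n,p in {'face base L':(178,84),'face base R':(540,84),'pocketL':(165,80),'pocketR':(548,80)}.items():
    u,v=W(*p); print(n,onz(w,u,v,.035,True).round(4))
# depth of top strip
for a in (180,370,560):
    u,v=W(a,290); print('strip',dep(w,u,v,True).round(4))
# rack corners from w1
for n,p in {'rTL':(249,112),'rTR':(339,112),'rBL':(250,253),'rBR':(329,254)}.items(): print(n,onz(w,*p,.035,True).round(4))
C=lambda a,b:(180+a/5-.4,190+b/5-.4)
for n,p in {'side topL':(150,205),'side topR':(288,238)}.items():
    print(n,onz(s,*C(*p),.118,False).round(4))
# tri: top-view filter top corners: far end (230..245,90), near end(243..260,228)
T=lambda a,b:(195+a/6-.42,160+b/6-.42)
for n,a,b in [('far mid',(601,290),(237,90)),('near mid',(133,290),(252,226))]:
    x,r=tri([ray(w,*W(*a),True),ray(t,*T(*b),False)]); print(n,x.round(4),np.round(r,4))
for n,a,b in [('+x+y',(603,252),(288,236)),('-x+y',(133,252),(150,206))]:
    pass
E
```

```text
-x+y [0.5226 0.173  0.118 ] dep [0.5224 0.1718 0.114 ]
+x+y [0.5728 0.1793 0.118 ] dep [0.5867 0.1552 0.0332]
-x-y [0.5234 0.1645 0.118 ] dep [0.5195 0.135  0.0331]
+x-y [0.5738 0.1709 0.118 ] dep [0.574  0.1705 0.1169]
face base L [0.5223 0.1728 0.035 ]
face base R [0.5735 0.1793 0.035 ]
pocketL [0.5204 0.1732 0.035 ]
pocketR [0.5746 0.18   0.035 ]
strip [0.528  0.1686 0.1156]
strip [0.5485 0.1714 0.1164]
strip [0.5689 0.1742 0.1169]
rTL [0.4991 0.2397 0.035 ]
rTR [0.5852 0.2509 0.035 ]
rBL [0.5144 0.0928 0.035 ]
rBR [0.5991 0.1022 0.035 ]
side topL [0.5716 0.1748 0.118 ]
side topR [0.52   0.1725 0.118 ]
far mid [0.5728 0.1746 0.1159] [0.0008 0.0008]
near mid [0.5217 0.1672 0.1117] [0.0011 0.0011]
```

The filter top runs from (259,206) to (326,206). It stands upright at about (0.548, 0.172), top at z ≈ 0.117, yaw ≈ 0.125. I'll go part of the way down and re-measure.

Request:
drive_tool:
  rows:
    - {"x": 0.01, "y": -0.01, "z": 0.06, "ax": 0.0, "ay": 0.0, "az": 0.0, "hand": -1.0}
    - {"x": 0.01, "y": -0.01, "z": 0.1, "ax": 0.0, "ay": 0.0, "az": 0.0, "hand": -1.0}
    - {"x": 0.01, "y": -0.01, "z": 0.12, "ax": 0.0, "ay": 0.0, "az": 0.0, "hand": -1.0}
    - {"x": 0.01, "y": -0.01, "z": 0.12, "ax": 0.0, "ay": 0.0, "az": 0.0, "hand": -1.0}

```text
time_s: 2.7
ee_pos: [0.5485, 0.1718, 0.1483]
tool_rot: [0.998, 0.06, -0.001, 0.0]
wrist_force: [0.6, -0.7, -0.1]
gripper_width: 0.0879
```

```bash
python3 - <<'E'
from h import *
f=grab('wrist','w2'); o=ctrl.observe(); print(o['ee_pos'],o['tool_rot'],o['time_s'])
crop('w2',180,150,390,310,3.8,'c6')
E
```

```text
[0.54910031 0.17218664 0.14905838] [9.98173146e-01 6.04182351e-02 7.73244500e-05 2.80016431e-05] 2.75
```

View pics/c6.png

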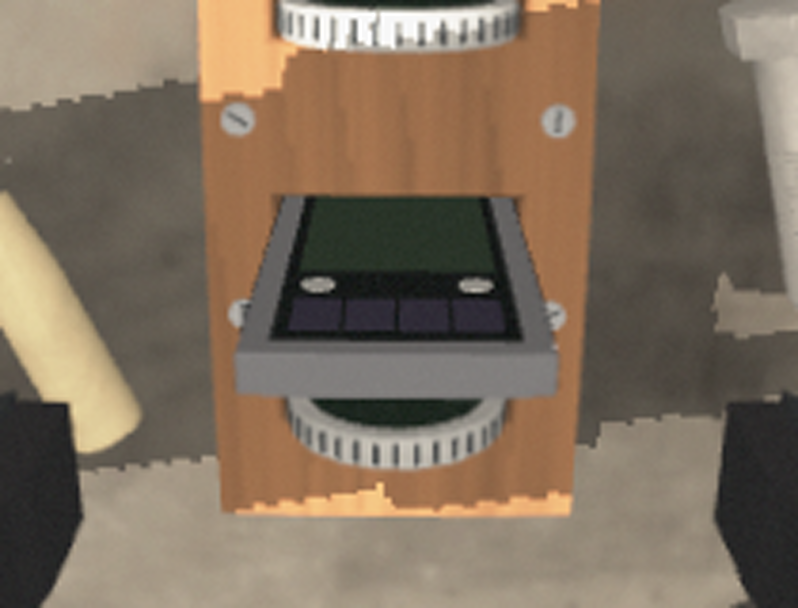

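```bash
python3 - <<'E'
from h import *
w=load('w1'); x2=load('w2')
W=lambda a,b:(240+a/7-.43,170+b/7-.43)
X=lambda a,b:(180+a/3.8-.37,150+b/3.8-.37)
P=[('-x+y',(133,252),(237,351)),('+x+y',(603,252),(557,348)),('-x-y',(133,327),(238,397)),('+x-y',(600,327),(555,395))]
Q=[]
for n,a,b in P:
    p,r=tri([ray(w,*W(*a),True),ray(x2,*X(*b),True)]);Q.append(p);print(n,p.round(4),np.round(r,4), onz(x2,*X(*b),.117,True).round(4))
print(np.mean(Q,0))
for n,a,b in [('baseL',(178,84),(281,197)),('baseR',(540,84),(517,197))]:
    p,r=tri([ray(w,*W(*a),True),ray(x2,*X(*b),True)]);print(n,p.round(4),np.round(r,4), onz(x2,*X(*b),.035,True).round(4))
E
```

```text
-x+y [0.5231 0.1738 0.1208] [0.0004 0.0004] [0.5231 0.172  0.117 ]
+x+y [0.572  0.1801 0.1208] [0.0003 0.0003] [0.5725 0.1785 0.117 ]
-x-y [0.5236 0.1642 0.1171] [0.0002 0.0002] [0.5238 0.164  0.117 ]
+x-y [0.5737 0.1705 0.1171] [0.0002 0.0002] [0.5735 0.1705 0.117 ]
[0.54810823 0.17215119 0.11896355]
baseL [0.5221 0.172  0.0312] [0. 0.] [0.5224 0.1731 0.035 ]
baseR [0.5735 0.1792 0.0347] [0. 0.] [0.5734 0.1793 0.035 ]
```

The fingers straddle the filter evenly: filter centre at u≈396 against finger centre u≈399 in the crop, which is under 0.5 mm. Triangulation gives the top at z≈0.118, upright. I'll descend and close.

Request:
drive_tool:
  rows:
    - {"x": 0.0, "y": 0.0, "z": 0.06, "ax": 0.0, "ay": 0.0, "az": 0.0, "hand": -1.0}
    - {"x": 0.0, "y": 0.0, "z": 0.12, "ax": 0.0, "ay": 0.0, "az": 0.0, "hand": -1.0}
    - {"x": 0.0, "y": 0.0, "z": 0.155, "ax": 0.0, "ay": 0.0, "az": 0.0, "hand": -1.0}
    - {"x": 0.0, "y": 0.0, "z": 0.155, "ax": 0.0, "ay": 0.0, "az": 0.0, "hand": -1.0}

```text
time_s: 3.25
ee_pos: [0.5483, 0.1725, 0.0704]
tool_rot: [0.998, 0.061, -0.001, 0.0]
wrist_force: [-0.3, -0.5, 0.5]
gripper_width: 0.088
```

```bash
python3 - <<'E'
from h import *
f=grab('wrist','w3'); o=ctrl.observe(); print(o['ee_pos'],o['tool_rot'],o['time_s'],o['wrist_force'])
crop('w3',160,150,410,330,3,'c7'); grab('side','s3'); crop('s3',150,170,330,320,4,'c8')
E
```

```text
[0.54923594 0.17280353 0.07148871] [ 9.98150255e-01  6.07952945e-02 -3.24476217e-05  1.07105352e-05] 3.3 [ 0.30798953 -0.92078724  0.09020642]
```

View pics/c7.png

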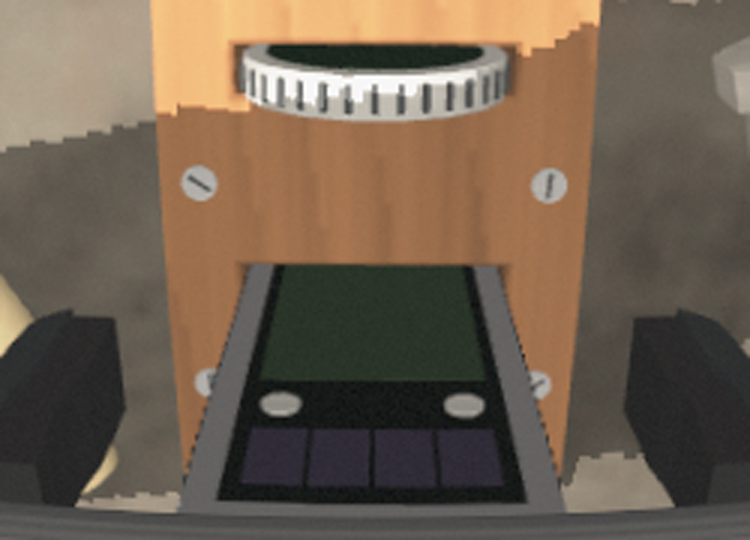

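View pics/c8.png

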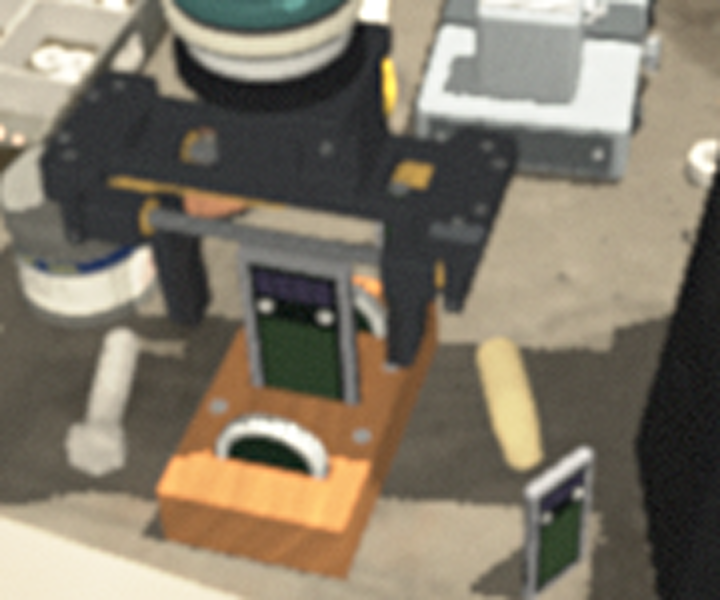

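Request:
drive_tool:
  rows:
    - {"x": 0.0, "y": 0.0, "z": 0.0, "ax": 0.0, "ay": 0.0, "az": 0.0, "hand": 1.0}
    - {"x": 0.0, "y": 0.0, "z": 0.0, "ax": 0.0, "ay": 0.0, "az": 0.0, "hand": 1.0}
    - {"x": 0.0, "y": 0.0, "z": 0.0, "ax": 0.0, "ay": 0.0, "az": 0.0, "hand": 1.0}
    - {"x": 0.0, "y": 0.0, "z": 0.0, "ax": 0.0, "ay": 0.0, "az": 0.0, "hand": 1.0}
    - {"x": 0.0, "y": 0.0, "z": 0.0, "ax": 0.0, "ay": 0.0, "az": 0.0, "hand": 1.0}

```text
time_s: 3.98
ee_pos: [0.5491, 0.1728, 0.0714]
tool_rot: [0.998, 0.061, 0.0, -0.0]
wrist_force: [0.2, 0.5, 1.5]
gripper_width: 0.0507
```

```bash
python3 - <<'E'
from h import *
f=grab('wrist','w4'); o=ctrl.observe(); print(o['ee_pos'],o['tool_rot'],o['time_s'],o['wrist_force'],o['gripper_width'])
crop('w4',160,150,410,330,3,'c9')
E
```

```text
[0.54905109 0.17274321 0.07135911] [9.98153066e-01 6.07491253e-02 7.70465299e-06 4.55903264e-07] 4.025 [-1.06676516 -0.6282097   1.12607721] 0.050470328046689286
```

View pics/c9.png

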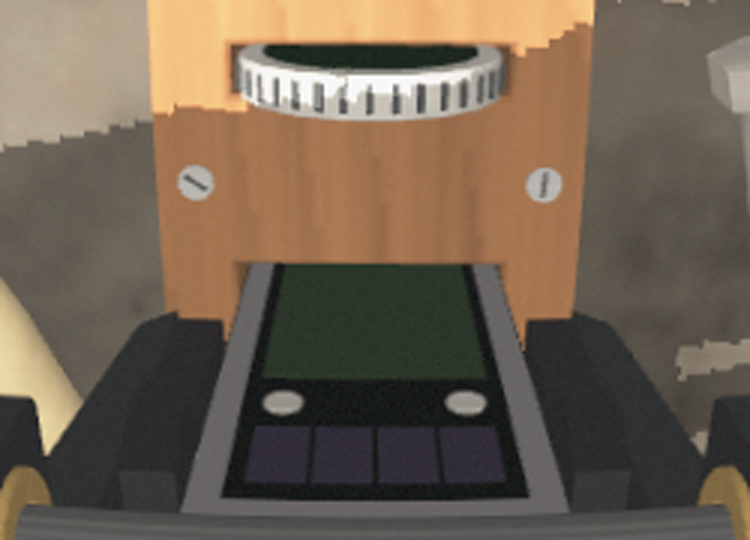

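Request:
drive_tool:
  rows:
    - {"x": 0.0, "y": 0.0, "z": -0.01, "ax": 0.0, "ay": 0.0, "az": 0.0, "hand": 1.0}
    - {"x": 0.0, "y": 0.0, "z": -0.03, "ax": 0.0, "ay": 0.0, "az": 0.0, "hand": 1.0}
    - {"x": 0.0, "y": 0.0, "z": -0.06, "ax": 0.0, "ay": 0.0, "az": 0.0, "hand": 1.0}
    - {"x": 0.0, "y": 0.0, "z": -0.12, "ax": 0.0, "ay": 0.0, "az": 0.0, "hand": 1.0}
    - {"x": 0.0, "y": 0.0, "z": -0.19, "ax": 0.0, "ay": 0.0, "az": 0.0, "hand": 1.0}
    - {"x": 0.0, "y": 0.0, "z": -0.24, "ax": 0.0, "ay": 0.0, "az": 0.0, "hand": 1.0}
    - {"x": 0.0, "y": 0.0, "z": -0.26, "ax": 0.0, "ay": 0.0, "az": 0.0, "hand": 1.0}
    - {"x": 0.0, "y": 0.0, "z": -0.26, "ax": 0.0, "ay": 0.0, "az": 0.0, "hand": 1.0}

```text
time_s: 5.03
ee_pos: [0.5495, 0.1729, 0.2022]
tool_rot: [0.998, 0.061, 0.001, -0.0]
wrist_force: [-1.1, 0.2, -2.3]
gripper_width: 0.0504
```

```bash
python3 - <<'E'
from h import *
f=grab('wrist','w5'); o=ctrl.observe(); print(o['ee_pos'],o['tool_rot'],o['time_s'],o['wrist_force'],o['torque'],o['gripper_width'])
grab('side','s5'); crop('s5',130,100,330,300,3,'c10')
E
```

```text
[0.54874463 0.17267883 0.20095806] [ 9.98152934e-01  6.07511226e-02 -1.45481518e-04  2.02678602e-05] 5.075 [-0.95095614 -0.06798456 -2.27068674] [-0.06562615 -0.12069938 -0.01408451] 0.050637321217196156
```

View pics/w5.png

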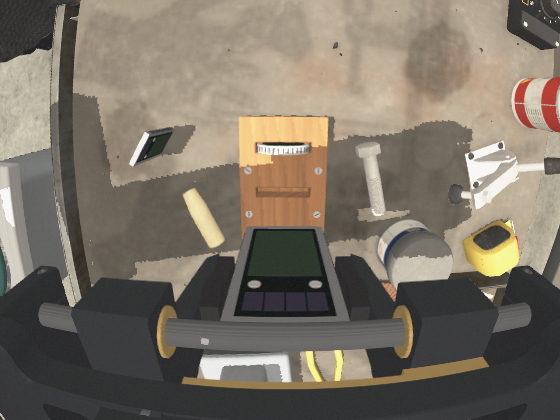

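View pics/c10.png

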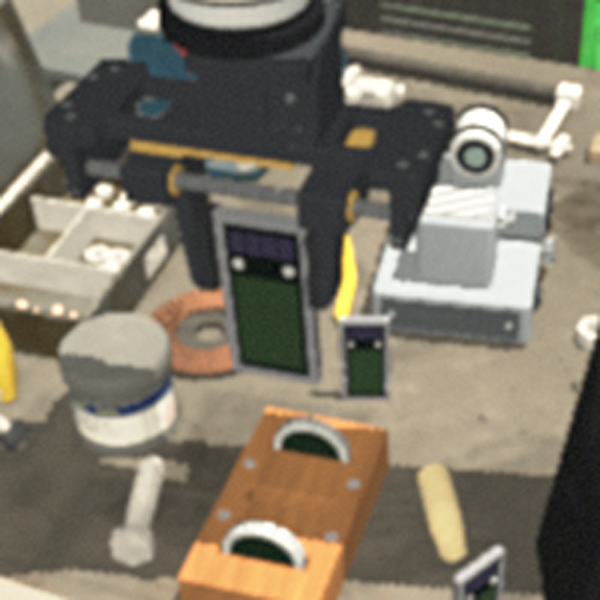

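Request:
drive_tool:
  rows:
    - {"x": 0.0, "y": 0.03, "z": -0.01, "ax": 0.0, "ay": 0.0, "az": 0.0, "hand": 1.0}
    - {"x": -0.01, "y": 0.1, "z": -0.03, "ax": 0.0, "ay": 0.0, "az": -0.01, "hand": 1.0}
    - {"x": -0.02, "y": 0.2, "z": -0.03, "ax": 0.0, "ay": 0.0, "az": -0.02, "hand": 1.0}
    - {"x": -0.03, "y": 0.31, "z": -0.03, "ax": 0.0, "ay": 0.0, "az": -0.03, "hand": 1.0}
    - {"x": -0.04, "y": 0.42, "z": -0.03, "ax": 0.0, "ay": 0.0, "az": -0.04, "hand": 1.0}
    - {"x": -0.06, "y": 0.53, "z": -0.03, "ax": 0.0, "ay": 0.0, "az": -0.05, "hand": 1.0}
    - {"x": -0.07, "y": 0.64, "z": -0.03, "ax": 0.0, "ay": 0.0, "az": -0.06, "hand": 1.0}
    - {"x": -0.08, "y": 0.72, "z": -0.03, "ax": 0.0, "ay": 0.0, "az": -0.06, "hand": 1.0}
    - {"x": -0.08, "y": 0.76, "z": -0.03, "ax": 0.0, "ay": 0.0, "az": -0.06, "hand": 1.0}
    - {"x": -0.08, "y": 0.76, "z": -0.03, "ax": 0.0, "ay": 0.0, "az": -0.06, "hand": 1.0}

```text
time_s: 6.38
ee_pos: [0.5551, -0.2102, 0.2156]
tool_rot: [0.994, 0.107, -0.0, -0.0]
wrist_force: [-0.1, 0.7, -1.3]
gripper_width: 0.0511
```

```bash
python3 - <<'E'
from h import *
f=grab('wrist','w6'); o=ctrl.observe(); print(o['ee_pos'],o['tool_rot'],o['time_s'],o['wrist_force'],o['torque'],o['gripper_width'])
E
```

```text
[ 0.55516132 -0.20902668  0.21569536] [ 9.94232021e-01  1.07247972e-01 -3.98075958e-04 -6.34447266e-04] 6.425 [-0.11303291 -0.01892048 -1.0550756 ] [-0.05694591 -0.08819664  0.00716357] 0.050377913621466694
```

View pics/w6.png

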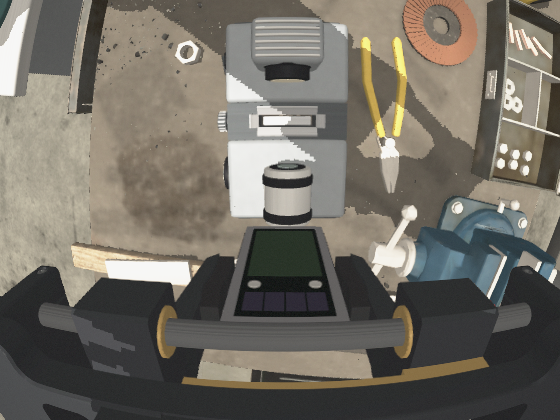

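```bash
python3 - <<'E'
from h import *
crop('w6',215,10,360,240,3.4,'c11'); crop('w6',240,95,335,145,8,'c12'); crop('w6',225,215,350,330,6,'c13')
E
```

```text
(no output)
```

View pics/c12.png

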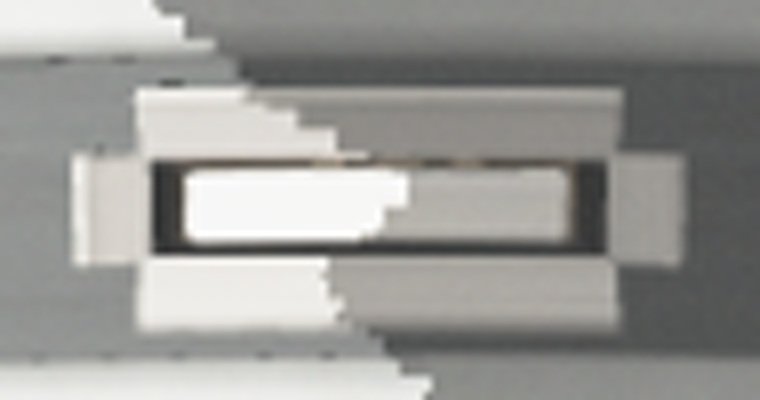

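View pics/c13.png

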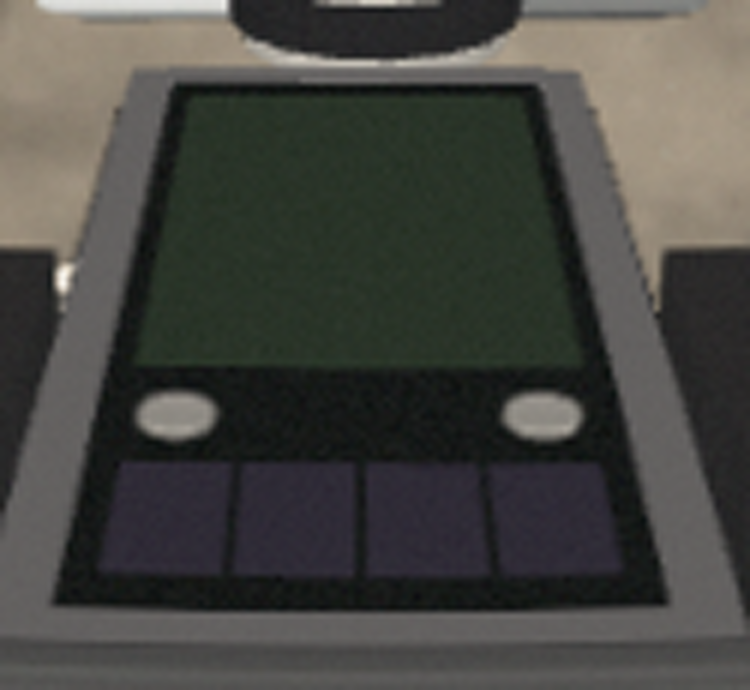

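View pics/c11.png

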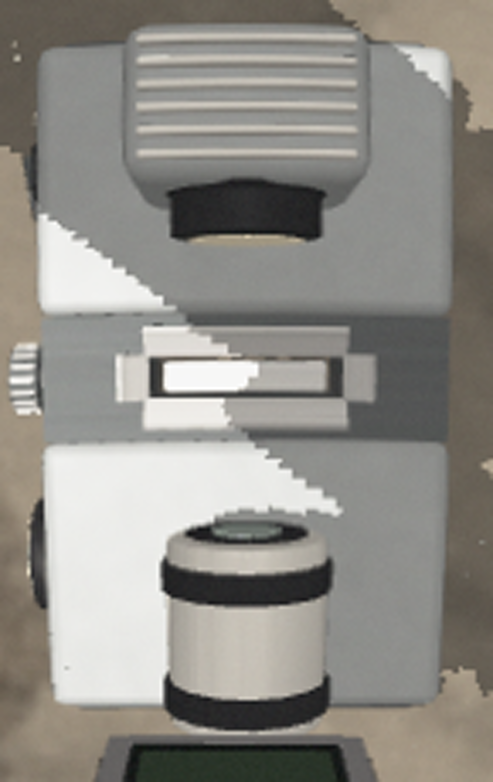

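```bash
python3 - <<'E'
from h import *
from scipy.spatial.transform import Rotation as R
w=load('w6'); t=load('top0')
C=lambda a,b:(240+a/8-.44,95+b/8-.44)
S=[onz(w,*C(*p),.046,True) for p in [(152,160),(607,160),(607,255),(152,255)]]
for s in S: print(s.round(4))
c=np.mean(S,0); d=(S[1]+S[2]-S[0]-S[3])/2; print('slot c',c.round(4),'yaw',np.arctan2(d[1],d[0]).round(4),np.linalg.norm(d).round(4),np.linalg.norm((S[0]+S[1]-S[2]-S[3])/2).round(4))
L=[onz(w,*C(*p),.053,True) for p in [(135,89),(623,89),(622,330),(136,330)]]
Ls=[onz(w,*C(*p),.053,True) for p in [(72,210),(685,210)]]
print('lips c',np.mean(L,0).round(4),np.linalg.norm((L[0]+L[1]-L[2]-L[3])/2).round(4),'sides',np.mean(Ls,0).round(4),np.linalg.norm(Ls[1]-Ls[0]).round(4))
dd=(L[1]+L[2]-L[0]-L[3]); print('lip yaw',np.arctan2(dd[1],dd[0]))
# lens/knob? base corners c11
B=lambda a,b:(215+a/3.4-.35,10+b/3.4-.35)
for z in (.044,):
  for p in [(40,55),(452,50),(443,703),(52,703)]: print('base',onz(w,*B(*p),z,True).round(4))
# triangulate slot with top0
T=lambda a,b:(310+a/6-.42,150+b/6-.42)
x,r=tri([ray(w,*C(379.5,207.5),True),ray(t,*T(355,282),False)]);print('tri slot',x.round(4),np.round(r,4))
D=lambda a,b:(225+a/6-.42,215+b/6-.42)
o=np.array([.55516,-.20903,.2157]);q=R.from_quat([.994232,.107248,-.000398,-.000634]).as_matrix()
print('tool yaw',np.arctan2(q[1,0],q[0,0]),'tilt z',q[:,2].round(4))
for zb in (.150,.154,.158):
  pl=onz(w,*D(131,70),zb,True);pr=onz(w,*D(580,70),zb,True)
  print(zb,(q.T@(pl-o)).round(4),(q.T@(pr-o)).round(4),np.linalg.norm(pr-pl).round(4))
# top edge +y face (solar window etc): outer corners at c13 (0,~545),(745,..)
E
```

```text
[ 0.5148 -0.1423  0.046 ]
[ 0.5679 -0.1307  0.046 ]
[ 0.5705 -0.142   0.046 ]
[ 0.5171 -0.1536  0.046 ]
slot c [ 0.5426 -0.1422  0.046 ] yaw 0.2153 0.0544 0.0115
lips c [ 0.5425 -0.1422  0.053 ] 0.0286 sides [ 0.5424 -0.1421  0.053 ] 0.0719
lip yaw 0.21529146731147839
base [ 0.4652 -0.061   0.044 ]
base [ 0.579  -0.0344  0.044 ]
base [ 0.6223 -0.2246  0.044 ]
base [ 0.5056 -0.25    0.044 ]
tri slot [ 0.5426 -0.1431  0.0309] [0.0004 0.0004]
tool yaw 0.21490984209114886 tilt z [-9.0e-04  1.2e-03 -1.0e+00]
0.15 [-0.0268  0.0009  0.0657] [0.0251 0.0009 0.0657] 0.0519
0.154 [-0.0263 -0.0006  0.0617] [ 0.0246 -0.0006  0.0617] 0.0509
0.158 [-0.0258 -0.0021  0.0577] [ 0.0242 -0.0021  0.0577] 0.0499
```

```bash
python3 - <<'E'
from h import *
crop('w6',215,215,355,325,5.7,'c14')
E
```

```text
(no output)
```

View pics/c14.png

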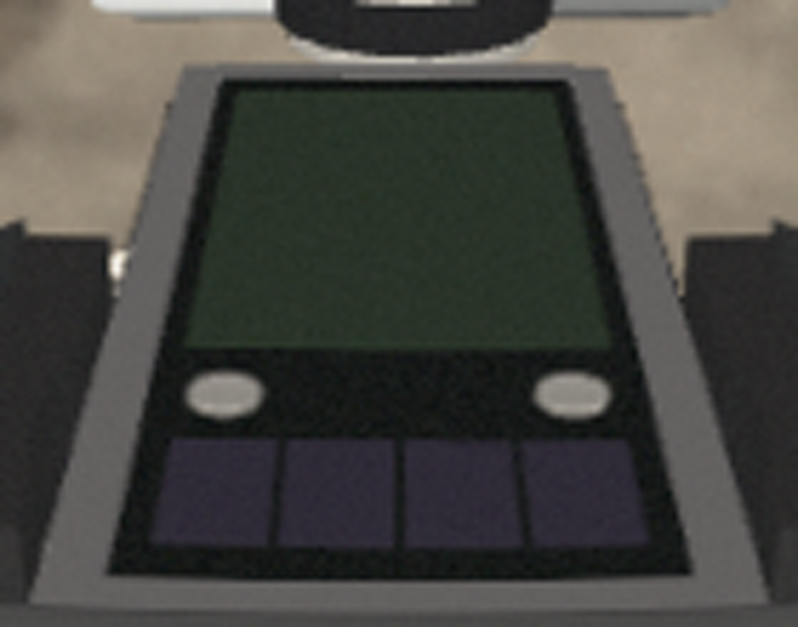

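```bash
python3 - <<'E'
from h import *
from scipy.spatial.transform import Rotation as R
from scipy.optimize import brentq
w=load('w6')
D=lambda a,b:(215+a/5.7-.41,215+b/5.7-.41)
o=np.array([.55516,-.20903,.2157]);q=R.from_quat([.994232,.107248,-.000398,-.000634]).as_matrix()
for vL,uL,uR in [(67,184,609),(600,31,768),(440,77,718)]:
  for dw in (-2,0,2):
    f=lambda z: np.linalg.norm(onz(w,*D(uL-dw/2,vL),z,True)-onz(w,*D(uR+dw/2,vL),z,True))-.051
    z=brentq(f,.02,.3); l=q.T@(onz(w,*D(uL,vL),z,True)-o); r=q.T@(onz(w,*D(uR,vL),z,True)-o); print(vL,dw,round(z,4),l.round(4),r.round(4))
E
```

```text
67 -2 0.1519 [-0.0262  0.0002  0.0639] [0.025  0.0003 0.0638]
67 0 0.1529 [-0.0261 -0.0001  0.0629] [ 0.0249 -0.0001  0.0628]
67 2 0.1538 [-0.026  -0.0005  0.0619] [ 0.0248 -0.0005  0.0618]
600 -2 0.2573 [-0.0258  0.0005 -0.0416] [ 0.0253  0.0006 -0.0416]
600 0 0.2576 [-0.0257  0.0003 -0.0419] [ 0.0253  0.0003 -0.0419]
600 2 0.2579 [-0.0257  0.0001 -0.0422] [ 0.0252  0.0001 -0.0422]
440 -2 0.235 [-0.026   0.0011 -0.0193] [ 0.0252  0.0011 -0.0194]
440 0 0.2354 [-0.0259  0.0008 -0.0197] [ 0.0251  0.0008 -0.0198]
440 2 0.2358 [-0.0258  0.0006 -0.0201] [ 0.025   0.0006 -0.0202]
```

```bash
python3 - <<'E'
from h import *
from scipy.spatial.transform import Rotation as R
from scipy.optimize import brentq
def run(tag,o,quat,D,rows):
  w=load(tag); q=R.from_quat(quat).as_matrix()
  print(tag,'cam in tool',(q.T@(np.linalg.inv(w['view'])[:3,3]-o)).round(4),(q.T@np.linalg.inv(w['view'])[:3,2]).round(4))
  for v,uL,uR in rows:
    f=lambda z: np.linalg.norm(onz(w,*D(uL,v),z,True)-onz(w,*D(uR,v),z,True))-.051
    z=brentq(f,-.05,.3); l=q.T@(onz(w,*D(uL,v),z,True)-o); r=q.T@(onz(w,*D(uR,v),z,True)-o); print(v,round(z,4),l.round(4),r.round(4))
D=lambda a,b:(160+a/3-.33,150+b/3-.33)
run('w4',np.array([.54905,.17274,.07136]),[.998153,.060749,0,0],D,[(265,248,499),(510,183,566)])
X=lambda a,b:(180+a/3.8-.37,150+b/3.8-.37)
run('w2',np.array([.5491,.17219,.14906]),[.998173,.060418,0.0001,0],X,[(197,281,517),(351,237,556)])
W=lambda a,b:(240+a/7-.43,170+b/7-.43)
run('w1',np.array([.54388,.16659,.20814]),[.998131,.0611,-.00096,0.0005],W,[(84,178,540),(252,133,602)])
run('w6',np.array([.55516,-.20903,.2157]),[.994232,.107248,-.0004,-.00063],W,[])
E
```

```text
w4 cam in tool [ 1.000e-04 -7.890e-02 -1.448e-01] [-3.000e-04  3.067e-01  9.518e-01]
265 0.0339 [-0.0257 -0.0032  0.0375] [ 0.0253 -0.0032  0.0375]
510 0.1119 [-0.0254  0.0001 -0.0406] [ 0.0256  0.0001 -0.0406]
w2 cam in tool [-0.0004 -0.0787 -0.1439] [-0.0019  0.3071  0.9517]
197 0.0371 [-0.0262 -0.0047  0.1119] [ 0.0248 -0.0048  0.1119]
351 0.1122 [-0.0265 -0.0008  0.0368] [ 0.0245 -0.0009  0.0368]
w1 cam in tool [-0.0002 -0.0797 -0.1434] [-0.002   0.3068  0.9518]
84 0.0388 [-0.0201 -0.0098  0.1693] [ 0.0309 -0.01    0.1692]
252 0.1155 [-0.0204 -0.0083  0.0927] [ 0.0306 -0.0085  0.0926]
w6 cam in tool [-0.0002 -0.0777 -0.1446] [-9.000e-04  3.071e-01  9.517e-01]
```

Request:
drive_tool:
  rows:
    - {"x": 0.0, "y": -0.03, "z": 0.0, "ax": 0.0, "ay": 0.0, "az": 0.0, "hand": 1.0}
    - {"x": 0.005, "y": -0.08, "z": 0.0, "ax": 0.0, "ay": 0.0, "az": 0.0, "hand": 1.0}
    - {"x": 0.005, "y": -0.12, "z": 0.0, "ax": 0.0, "ay": 0.0, "az": 0.0, "hand": 1.0}
    - {"x": 0.005, "y": -0.142, "z": 0.0, "ax": 0.0, "ay": 0.0, "az": 0.0, "hand": 1.0}
    - {"x": 0.005, "y": -0.142, "z": 0.03, "ax": 0.0, "ay": 0.0, "az": 0.0, "hand": 1.0}
    - {"x": 0.005, "y": -0.142, "z": 0.08, "ax": 0.0, "ay": 0.0, "az": 0.0, "hand": 1.0}
    - {"x": 0.005, "y": -0.142, "z": 0.12, "ax": 0.0, "ay": 0.0, "az": 0.0, "hand": 1.0}
    - {"x": 0.005, "y": -0.142, "z": 0.14, "ax": 0.0, "ay": 0.0, "az": 0.0, "hand": 1.0}
    - {"x": 0.005, "y": -0.142, "z": 0.14, "ax": 0.0, "ay": 0.0, "az": 0.0, "hand": 1.0}

```text
time_s: 7.55
ee_pos: [0.5419, -0.1395, 0.1449]
tool_rot: [0.994, 0.108, -0.001, -0.0]
wrist_force: [-0.3, -0.0, -1.8]
gripper_width: 0.0505
```

```bash
python3 - <<'E'
from h import *
f=grab('wrist','w7'); o=ctrl.observe(); print(o['ee_pos'],o['tool_rot'],o['time_s'],o['wrist_force'],o['torque'],o['gripper_width'])
grab('side','s7'); crop('w7',215,180,355,330,4,'c15');crop('s7',225,90,345,220,5,'c16')
E
```

```text
[ 0.54259249 -0.13968212  0.145878  ] [ 9.94198337e-01  1.07561987e-01 -2.86754572e-04 -6.22716395e-05] 7.6 [ 0.05737769 -0.46483478 -0.44744779] [-0.09174105 -0.10162095  0.04603404] 0.0505262864872618
```

View pics/c15.png

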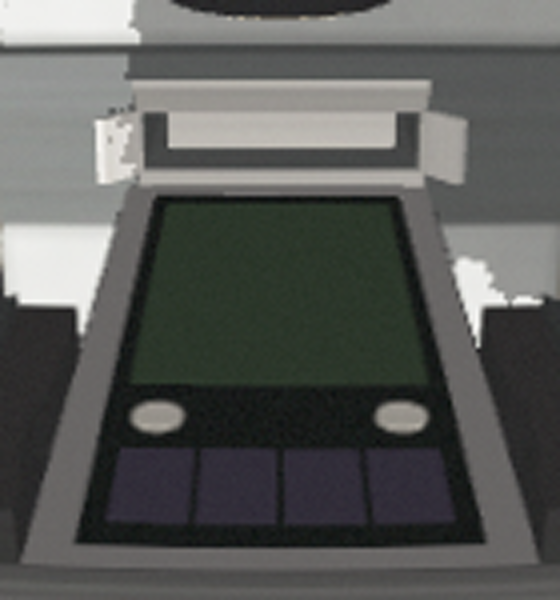

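View pics/c16.png

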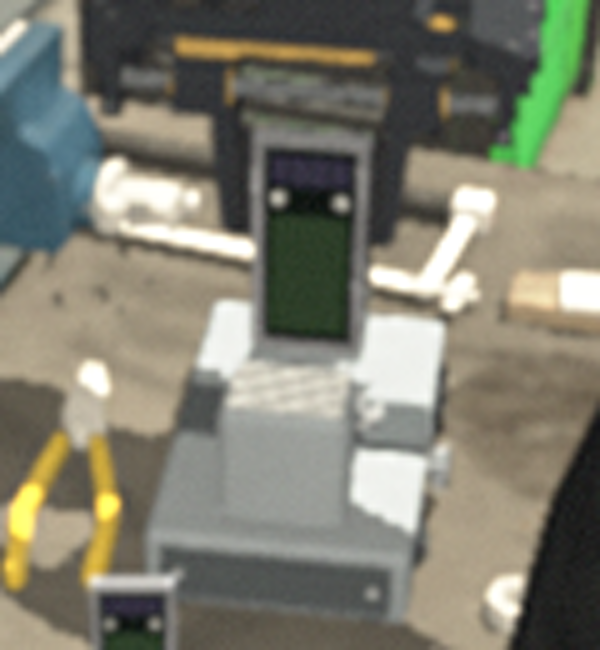

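```bash
python3 - <<'E'
from h import *
from scipy.spatial.transform import Rotation as R
from scipy.optimize import brentq
w=load('w7'); o=np.array([.54259,-.13968,.14588]); q=R.from_quat([.9941983,.107562,-.000287,-.00006]).as_matrix()
D=lambda a,b:(215+a/4-.375,180+b/4-.375)
S=[onz(w,*D(*p),.046,True) for p in [(142,111),(418,111),(418,168),(143,168)]]
S=np.array([q.T@(s-o) for s in S]);print(S.round(4),S.mean(0).round(4),'len',np.linalg.norm(S[1]-S[0]),S[2]-S[1])
d=(S[1]-S[0]+S[2]-S[3]);print('yaw err in tool',np.arctan2(d[1],d[0]))
L=np.array([q.T@(onz(w,*D(*p),.053,True)-o) for p in [(133,81),(431,81),(424,186),(138,186)]]);print('lips',L.round(4),L.mean(0).round(4))
for v,uL,uR in [(193,128,432),(560,21,539)]:
    f=lambda z: np.linalg.norm(onz(w,*D(uL,v),z,True)-onz(w,*D(uR,v),z,True))-.051
    z=brentq(f,-.05,.3); print(z)
    for zz in (z,o[2]-.0625): print((q.T@(onz(w,*D(uL,v),zz,True)-o)).round(4),(q.T@(onz(w,*D(uR,v),zz,True)-o)).round(4))
E
```

```text
[[-0.0279 -0.0041  0.0999]
 [ 0.0264 -0.0042  0.0999]
 [ 0.0267  0.0077  0.0999]
 [-0.0281  0.0078  0.0999]] [-0.0007  0.0018  0.0999] len 0.054290271515724645 [ 3.98376652e-04  1.18943942e-02 -2.37561335e-06]
yaw err in tool -0.0010030100774596898
lips [[-0.0287 -0.0122  0.0929]
 [ 0.0279 -0.0123  0.0929]
 [ 0.0273  0.009   0.0929]
 [-0.0284  0.009   0.0929]] [-0.0005 -0.0016  0.0929]
0.08638900348469655
[-0.0262 -0.0021  0.0595] [ 0.0248 -0.0022  0.0595]
[-0.0266 -0.001   0.0625] [ 0.0251 -0.0011  0.0625]
0.18692832884802582
[-0.0261 -0.0013 -0.041 ] [ 0.0249 -0.0014 -0.0411]
[-0.0519  0.0771  0.0625] [0.0505 0.0769 0.0625]
```

Slot and filter centres agree within about 1 mm in the tool frame, with about 0 yaw error: slot mouth u 142–418, filter bottom u 128–432, both centred at 280. I'll descend to the mouth.

Request:
drive_tool:
  rows:
    - {"x": 0.0, "y": 0.0, "z": 0.015, "ax": 0.0, "ay": 0.0, "az": 0.0, "hand": 1.0}
    - {"x": 0.0, "y": 0.0, "z": 0.03, "ax": 0.0, "ay": 0.0, "az": 0.0, "hand": 1.0}
    - {"x": 0.0, "y": 0.0, "z": 0.045, "ax": 0.0, "ay": 0.0, "az": 0.0, "hand": 1.0}
    - {"x": 0.0, "y": 0.0, "z": 0.055, "ax": 0.0, "ay": 0.0, "az": 0.0, "hand": 1.0}
    - {"x": 0.0, "y": 0.0, "z": 0.06, "ax": 0.0, "ay": 0.0, "az": 0.0, "hand": 1.0}
    - {"x": 0.0, "y": 0.0, "z": 0.06, "ax": 0.0, "ay": 0.0, "az": 0.0, "hand": 1.0}

```text
time_s: 8.4
ee_pos: [0.5425, -0.1394, 0.116]
tool_rot: [0.994, 0.108, -0.0, -0.0]
wrist_force: [-1.1, 0.2, -1.1]
gripper_width: 0.0506
```

```bash
python3 - <<'E'
from h import *
f=grab('wrist','w8'); o=ctrl.observe(); print(o['ee_pos'],o['tool_rot'],o['time_s'],o['wrist_force'],o['torque'],o['gripper_width'])
crop('w8',215,180,355,330,4,'c17')
E
```

```text
[ 0.5427443  -0.13942589  0.11624308] [9.94182820e-01 1.07705700e-01 4.74630765e-05 1.59636811e-05] 8.45 [ 0.14247509  0.26333308 -1.15442267] [-0.04754352 -0.18640894 -0.03226844] 0.050707563217726154
```

View pics/c17.png

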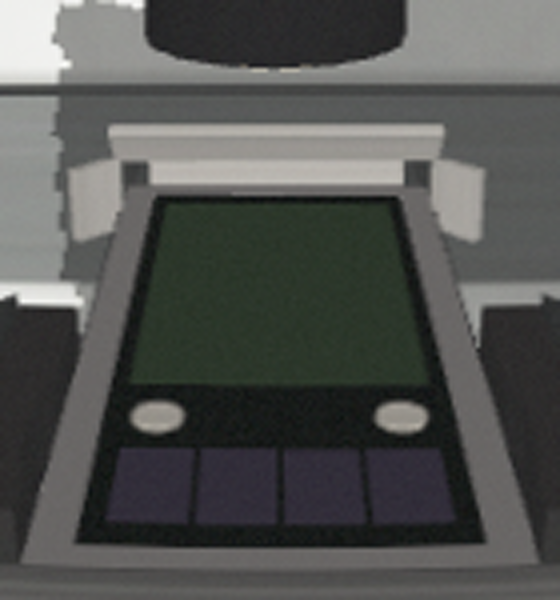

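```bash
python3 - <<'E'
from h import *
from scipy.spatial.transform import Rotation as R
w=load('w8'); o=np.array([.54265,-.1394,.1162]); q=R.from_quat([.994183,.1077057,0,0]).as_matrix()
D=lambda a,b:(215+a/4-.375,180+b/4-.375)
g=lambda p,z:(q.T@(onz(w,*D(*p),z,True)-o)).round(4)
print('slot +y edge',g((122,161),.046),g((430,161),.046))
print('lip top',g((110,126),.053),g((444,126),.053), 'side lips',g((70,205),.053),g((485,205),.053))
for z in (.0525,.0535,.0545): print('filter',g((128,188),z),g((432,188),z))
E
```

```text
slot +y edge [-0.0279 -0.0035  0.0702] [ 0.0263 -0.0036  0.0702]
lip top [-0.0288 -0.0122  0.0632] [ 0.0276 -0.0123  0.0632] side lips [-0.0364  0.0021  0.0632] [0.0353 0.0021 0.0632]
filter [-0.0262 -0.0009  0.0637] [ 0.026  -0.0009  0.0637]
filter [-0.0261 -0.0013  0.0627] [ 0.0259 -0.0013  0.0627]
filter [-0.0259 -0.0017  0.0617] [ 0.0258 -0.0017  0.0617]
```

Request:
drive_tool:
  rows:
    - {"x": 0.0, "y": 0.0, "z": 0.004, "ax": 0.0, "ay": 0.0, "az": 0.0, "hand": 1.0}
    - {"x": 0.0, "y": 0.0, "z": 0.008, "ax": 0.0, "ay": 0.0, "az": 0.0, "hand": 1.0}
    - {"x": 0.0, "y": 0.0, "z": 0.012, "ax": 0.0, "ay": 0.0, "az": 0.0, "hand": 1.0}
    - {"x": 0.0, "y": 0.0, "z": 0.016, "ax": 0.0, "ay": 0.0, "az": 0.0, "hand": 1.0}
    - {"x": 0.0, "y": 0.0, "z": 0.018, "ax": 0.0, "ay": 0.0, "az": 0.0, "hand": 1.0}
    - {"x": 0.0, "y": 0.0, "z": 0.02, "ax": 0.0, "ay": 0.0, "az": 0.0, "hand": 1.0}
    - {"x": 0.0, "y": 0.0, "z": 0.022, "ax": 0.0, "ay": 0.0, "az": 0.0, "hand": 1.0}

```text
time_s: 9.32
ee_pos: [0.5427, -0.1394, 0.1052]
tool_rot: [0.994, 0.108, 0.0, -0.0]
wrist_force: [-0.3, -0.0, -1.1]
gripper_width: 0.0507
```

```bash
python3 - <<'E'
from h import *
f=grab('wrist','w9'); o=ctrl.observe(); print(o['ee_pos'],o['time_s'],o['wrist_force'],o['torque'],o['gripper_width'])
E
```

```text
[ 0.5426191  -0.13941084  0.1050371 ] 9.375 [-0.18233542  0.12097722 -1.41574788] [-0.01136576 -0.13951435 -0.05326067] 0.050685034306655906
```

Request:
drive_tool:
  rows:
    - {"x": 0.0, "y": 0.0, "z": 0.002, "ax": 0.0, "ay": 0.0, "az": 0.0, "hand": 1.0}
    - {"x": 0.0, "y": 0.0, "z": 0.004, "ax": 0.0, "ay": 0.0, "az": 0.0, "hand": 1.0}
    - {"x": 0.0, "y": 0.0, "z": 0.004, "ax": 0.0, "ay": 0.0, "az": 0.0, "hand": 1.0}

```text
time_s: 9.75
ee_pos: [0.5426, -0.1394, 0.1031]
tool_rot: [0.994, 0.108, -0.0, -0.0]
wrist_force: [-0.2, -0.3, -0.8]
gripper_width: 0.0506
```

Request:
drive_tool:
  rows:
    - {"x": 0.0, "y": 0.0, "z": 0.002, "ax": 0.0, "ay": 0.0, "az": 0.0, "hand": 1.0}
    - {"x": 0.0, "y": 0.0, "z": 0.004, "ax": 0.0, "ay": 0.0, "az": 0.0, "hand": 1.0}
    - {"x": 0.0, "y": 0.0, "z": 0.004, "ax": 0.0, "ay": 0.0, "az": 0.0, "hand": 1.0}

```text
time_s: 10.12
ee_pos: [0.5426, -0.1394, 0.1011]
tool_rot: [0.994, 0.108, -0.0, -0.0]
wrist_force: [0.2, 0.5, -1.2]
gripper_width: 0.0502
```

Request:
drive_tool:
  rows:
    - {"x": 0.0, "y": 0.0, "z": 0.002, "ax": 0.0, "ay": 0.0, "az": 0.0, "hand": 1.0}
    - {"x": 0.0, "y": 0.0, "z": 0.004, "ax": 0.0, "ay": 0.0, "az": 0.0, "hand": 1.0}
    - {"x": 0.0, "y": 0.0, "z": 0.004, "ax": 0.0, "ay": 0.0, "az": 0.0, "hand": 1.0}

```text
time_s: 10.5
ee_pos: [0.5427, -0.1394, 0.0994]
tool_rot: [0.994, 0.108, 0.0, 0.0]
wrist_force: [-0.1, 0.8, 0.3]
gripper_width: 0.0507
```

Request:
drive_tool:
  rows:
    - {"x": 0.0, "y": 0.0, "z": 0.002, "ax": 0.0, "ay": 0.0, "az": 0.0, "hand": 1.0}
    - {"x": 0.0, "y": 0.0, "z": 0.004, "ax": 0.0, "ay": 0.0, "az": 0.0, "hand": 1.0}
    - {"x": 0.0, "y": 0.0, "z": 0.004, "ax": 0.0, "ay": 0.0, "az": 0.0, "hand": 1.0}

```text
time_s: 10.88
ee_pos: [0.5427, -0.1395, 0.0974]
tool_rot: [0.994, 0.108, 0.0, 0.0]
wrist_force: [-1.7, 0.6, 2.3]
gripper_width: 0.0504
```

Request:
drive_tool:
  rows:
    - {"x": 0.0, "y": 0.0, "z": 0.002, "ax": 0.0, "ay": 0.0, "az": 0.0, "hand": 1.0}
    - {"x": 0.0, "y": 0.0, "z": 0.004, "ax": 0.0, "ay": 0.0, "az": 0.0, "hand": 1.0}
    - {"x": 0.0, "y": 0.0, "z": 0.004, "ax": 0.0, "ay": 0.0, "az": 0.0, "hand": 1.0}

```text
time_s: 11.25
ee_pos: [0.5428, -0.1394, 0.0953]
tool_rot: [0.994, 0.108, 0.0, 0.0]
wrist_force: [-0.9, 0.4, 3.3]
gripper_width: 0.0504
```

Contact came at TCP z ≈ 0.0995, where the force rose by about 3.5 N. The stop should then be near 0.0895, so I'll continue slowly.

Request:
drive_tool:
  rows:
    - {"x": 0.0, "y": 0.0, "z": 0.002, "ax": 0.0, "ay": 0.0, "az": 0.0, "hand": 1.0}
    - {"x": 0.0, "y": 0.0, "z": 0.004, "ax": 0.0, "ay": 0.0, "az": 0.0, "hand": 1.0}
    - {"x": 0.0, "y": 0.0, "z": 0.006, "ax": 0.0, "ay": 0.0, "az": 0.0, "hand": 1.0}
    - {"x": 0.0, "y": 0.0, "z": 0.006, "ax": 0.0, "ay": 0.0, "az": 0.0, "hand": 1.0}

```text
time_s: 11.75
ee_pos: [0.5428, -0.1394, 0.0923]
tool_rot: [0.994, 0.108, 0.0, 0.0]
wrist_force: [-1.5, -0.2, 3.7]
gripper_width: 0.0511
```

Request:
drive_tool:
  rows:
    - {"x": 0.0, "y": 0.0, "z": 0.001, "ax": 0.0, "ay": 0.0, "az": 0.0, "hand": 1.0}
    - {"x": 0.0, "y": 0.0, "z": 0.002, "ax": 0.0, "ay": 0.0, "az": 0.0, "hand": 1.0}
    - {"x": 0.0, "y": 0.0, "z": 0.002, "ax": 0.0, "ay": 0.0, "az": 0.0, "hand": 1.0}

```text
time_s: 12.12
ee_pos: [0.5427, -0.1395, 0.0913]
tool_rot: [0.994, 0.108, 0.0, 0.0]
wrist_force: [-1.2, -0.5, 4.0]
gripper_width: 0.0506
```

Request:
drive_tool:
  rows:
    - {"x": 0.0, "y": 0.0, "z": 0.001, "ax": 0.0, "ay": 0.0, "az": 0.0, "hand": 1.0}
    - {"x": 0.0, "y": 0.0, "z": 0.002, "ax": 0.0, "ay": 0.0, "az": 0.0, "hand": 1.0}
    - {"x": 0.0, "y": 0.0, "z": 0.002, "ax": 0.0, "ay": 0.0, "az": 0.0, "hand": 1.0}

```text
time_s: 12.5
ee_pos: [0.5427, -0.1394, 0.0902]
tool_rot: [0.994, 0.108, 0.0, 0.0]
wrist_force: [-2.1, 0.1, 5.1]
gripper_width: 0.0505
```

Request:
drive_tool:
  rows:
    - {"x": 0.0, "y": 0.0, "z": 0.001, "ax": 0.0, "ay": 0.0, "az": 0.0, "hand": 1.0}
    - {"x": 0.0, "y": 0.0, "z": 0.001, "ax": 0.0, "ay": 0.0, "az": 0.0, "hand": 1.0}

```text
time_s: 12.75
ee_pos: [0.5427, -0.1394, 0.0898]
tool_rot: [0.994, 0.108, 0.0, 0.0]
wrist_force: [-1.2, 0.1, 4.8]
gripper_width: 0.0508
```

Request:
drive_tool:
  rows:
    - {"x": 0.0, "y": 0.0, "z": 0.001, "ax": 0.0, "ay": 0.0, "az": 0.0, "hand": 1.0}
    - {"x": 0.0, "y": 0.0, "z": 0.001, "ax": 0.0, "ay": 0.0, "az": 0.0, "hand": 1.0}

```text
time_s: 13.0
ee_pos: [0.5427, -0.1394, 0.0893]
tool_rot: [0.994, 0.108, 0.0, 0.0]
wrist_force: [-1.6, -0.7, 5.1]
gripper_width: 0.0507
```

Request:
drive_tool:
  rows:
    - {"x": 0.0, "y": 0.0, "z": 0.001, "ax": 0.0, "ay": 0.0, "az": 0.0, "hand": 1.0}
    - {"x": 0.0, "y": 0.0, "z": 0.001, "ax": 0.0, "ay": 0.0, "az": 0.0, "hand": 1.0}

```text
time_s: 13.25
ee_pos: [0.5428, -0.1395, 0.0892]
tool_rot: [0.994, 0.108, 0.0, 0.0]
wrist_force: [-1.5, -0.5, 7.3]
gripper_width: 0.0506
```

Request:
drive_tool:
  rows:
    - {"x": 0.0, "y": 0.0, "z": 0.001, "ax": 0.0, "ay": 0.0, "az": 0.0, "hand": 1.0}
    - {"x": 0.0, "y": 0.0, "z": 0.001, "ax": 0.0, "ay": 0.0, "az": 0.0, "hand": 1.0}

```text
time_s: 13.5
ee_pos: [0.5428, -0.1395, 0.0892]
tool_rot: [0.994, 0.108, 0.0, 0.0]
wrist_force: [-3.9, 0.3, 10.1]
gripper_width: 0.0505
```

```bash
python3 - <<'E'
from h import *
for n in ('wrist','side'):
    f=grab(n,n+'10'); o=ctrl.observe(); print(o['ee_pos'],o['tool_rot'],o['time_s'],o['wrist_force'],o['torque'],o['gripper_width'])
crop('wrist10',215,160,355,330,4,'c20');crop('side10',225,90,345,220,5,'c21')
E
```

```text
[ 0.54282154 -0.13951175  0.08919917] [9.94179797e-01 1.07733526e-01 9.65014298e-05 1.01356479e-04] 13.55 [-3.46467114  0.36300603 10.60627885] [-0.06015725  0.55993754 -0.07257071] 0.05037079788792585
[ 0.54280427 -0.1395227   0.08917664] [9.94181027e-01 1.07722194e-01 7.21961007e-05 9.53924412e-05] 13.6 [-3.3712389   1.21127687  9.81774939] [0.04472009 0.58682159 0.07575112] 0.0506645436046968
```

View pics/c20.png

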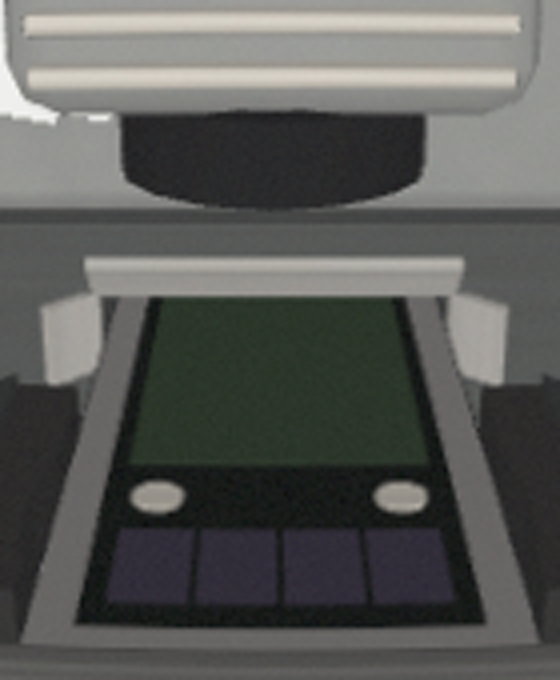

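View pics/c21.png

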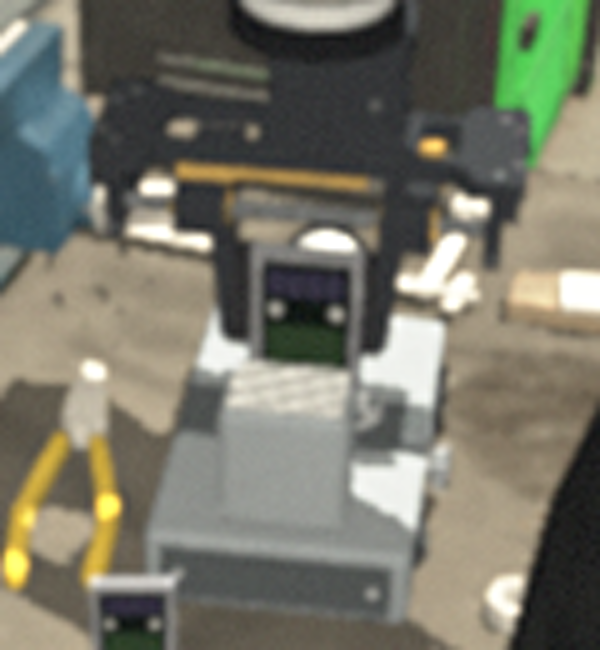

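```bash
python3 - <<'E'
from h import *
print(ctrl.hand_in()); o=ctrl.observe(); print(o['ee_pos'],o['wrist_force'],o['time_s'])
E
```

```text
the job is handed in; nothing more can be done
None
the job is handed in; nothing more can be done
```

The filter is standing in the tester slot, pressed down against the plunger stop, and I handed the job in at about 13.6 s. The gripper is still holding it by its two ribbed edges, at an opening of 50.5 mm. I took it from the middle pocket of the storage block.

**Plunger:** I felt first contact at about 99.5 mm tool height. The force then rose with the spring. The tool stopped moving at 89.2 mm, about 10.3 mm lower, where the upward force jumped from about 5 N to 10 N. That is the stop.

**Last checks:**
- In the wrist view the filter had not slipped in the fingers and was upright to the tool, which itself measured vertical.
- The lenses and other objects still looked untouched in the pictures taken along the way. I did not take a final overview.

**What disagreed or stayed open:**
- The top camera placed things about 4 mm off in x compared with the wrist camera. I trusted the wrist camera, and the grip and the fit agreed with it.
- At the stop there was a small sideways force of about 3.5 N, probably light contact with the slot wall.
- I could not see in the pictures whether the lamp came on.

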